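# Load the levelling blade into the grain tester

## Task

Slide the thin levelling blade out until its pointed end overhangs the open end of its storage block, pick it up there, lay it flat across the rubber-topped stand and let go. Then take it by its square end, push it point first into the grain tester's slot until it is fully home against the stop, and leave it there. Do not drop the blade on the bench, and leave the beaker, tin, jar and brass weight where they stand.

Things in the scene. Friction and masses are not known exactly. Their poses are not given: they have to be found in the camera images.
- blade_center (a point): Centre (half-way up and along) of the levelling blade: a bare-metal flat plate 200 mm long, 50 mm wide, 3 mm thick, about 80 g, balance point within 5 mm of this centre. Its x axis points to the pointed end, z up. Sides parallel from x = -100 to +75 mm, then a 90 degree point. It starts flat in the storage block's recess, face up.
- blade_point (a point): Tip of the blade's point, 100 mm from its centre along its x axis, half-way up the thickness. At the start it lies 5 to 20 mm inside the block's open end.
- blade_handle (a point): Point near the blade's square (-x) end, 85 mm from its centre, half-way up the thickness. A hanging slot 18 mm long, 20 mm wide goes through the blade there (x = -90 to -72 mm).
- block_edge (a point): Middle of the open end of the wooden storage block, on the recess floor, 50 mm above the bench. Its x axis points out of the open end, whose face drops plumb to the bench. z up. The block is fixed, 240 mm long, 76 mm wide; the recess is 56 mm wide, between ribs 10 mm wide and 8 mm above the floor.
- rest_top (a point): Centre of the top of the low stand with a black rubber top, fixed to the bench, top 55 mm above the bench. The top is 44 mm along its x axis and 114 mm along its y axis; the blade is to lie across it along the x axis so that both ends overhang. Its foot, 70 by 120 mm, is 8 mm high.
- slot_mouth (a point): Middle of the mouth of the grain tester's slot, on the slot floor, 80 mm above the bench. x axis points into the slot, z up. The slot is 60 mm wide, 13 mm high, with a flat stop 93 mm behind the mouth. The floor runs outward in front of the mouth as a ledge 45 mm long, 96 mm wide, 8 mm thick.
- beaker_center (a point): Centre of a glass beaker, 66 mm in diameter, 85 mm tall, standing on the bench. Bystander.
- jar_center (a point): Centre of an amber glass jar with a white cap, 68 mm in diameter, 95 mm tall, standing on the bench. Bystander.
- tin_center (a point): Centre of a closed round metal tin, 60 mm in diameter, 40 mm tall, standing on the bench. Bystander.
- weight_center (a point): Centre of a brass weight, 52 mm in diameter, 80 mm tall, standing on the bench. Bystander.
- block: The storage block; origin on the bench, 115 mm behind the open end. The recess has a back wall 232 mm behind the open end: no room for fingers beside or behind the blade, but pressing on it from above with closed fingertips (5 to 10 N) drags it along.
- tester: The grain tester, fixed; origin on the bench 50 mm behind the slot's mouth, same axes. A steel measure carries the slotted housing (105 mm deep, 96 mm wide, top 101 mm high) and on it a round filling tube, radius 37 mm (42 mm at its collar), axis 60 mm behind the mouth, top 188 mm high.
- blade: The blade; origin at the centre of its underside, axes as for its centre.
- rest: The stand; origin on the bench under the centre of its top.
Things that resemble listed ones, but are neither listed nor needed, are in the scene too. Of the things like the rest, leave any that is pink; of the rest the smaller one is meant.

How it is judged:
On the way, in this order (a step that is already met when the one before it is completed fails the run):
1. the blade has been slid out: it lies flat on the block with its point at least 35 mm past the open end (x of blade_point in the frame of block_edge above 0.035 m and z of blade_center in the frame of block_edge below 0.006 m and angle between blade_center's own z axis and vertical below 0.1 rad), for 0.1 s.
2. the blade is lifted off the block, held by its pointed half (z of blade_center in the frame of block_edge above 0.02 m and contact force between the fingers and blade above 1 N and distance between the grasp point and blade_point below 0.1 m), for 0.1 s.
3. the blade lies flat across the stand, let go (contact force between blade and rest above 0.2 N and contact force between the fingers and blade below 0.05 N and horizontal distance between blade_center and rest_top below 0.05 m and angle between blade_center's own z axis and vertical below 0.1 rad and linear speed of blade below 0.03 m/s), for 0.2 s.
4. the blade is lifted off the stand, held by its square end (z of blade_center in the frame of rest_top above 0.015 m and contact force between the fingers and blade above 1 N and distance between the grasp point and blade_handle below 0.06 m), for 0.1 s.
At the end, for the whole second after the job is handed in: The blade lies in the tester's slot, point first and level (within 0.1 rad), lined up with it within 0.15 rad, its point at least 80 mm behind the slot's mouth (within 13 mm of the stop), let go and at rest (x of blade_point in the frame of slot_mouth above 0.08 m and z of blade_point in the frame of slot_mouth between -0.003 and 0.013 m and angle between the x axis of blade_center and the x axis of slot_mouth, either way round below 0.15 rad and angle between blade_center's own z axis and vertical below 0.1 rad and linear speed of blade below 0.02 m/s); the robot touches nothing.
It fails at once if the blade falls to the bench (height (world z) of blade_center below 0.03 m).
It fails at once if the beaker is shifted by more than 20 mm or tipped (distance of beaker_center from where it was at the start of the episode above 0.02 m or angle between beaker_center's own z axis and vertical above 0.3 rad).
It fails at once if the tin is shifted by more than 20 mm or tipped (distance of tin_center from where it was at the start of the episode above 0.02 m or angle between tin_center's own z axis and vertical above 0.3 rad).
It fails at once if the jar is shifted by more than 20 mm or tipped (distance of jar_center from where it was at the start of the episode above 0.02 m or angle between jar_center's own z axis and vertical above 0.3 rad).
It fails at once if the weight is shifted by more than 20 mm or tipped (distance of weight_center from where it was at the start of the episode above 0.02 m or angle between weight_center's own z axis and vertical above 0.3 rad).
It also fails if it takes over 72 s, if anything falls off the work surface, if the arm or the gripper's body presses on something with over 40 N, if the wrist force passes 120 N, or if a joint passes its speed limit or range.

## Robot

A 7-joint arm with a two-finger parallel gripper is mounted at the origin on the work surface. World frame = base frame: x ahead of the robot, y to its left, z up, the work surface at z = 0. Lengths are in m, angles in rad, forces in N, time in s.
With the tool pointing down it reaches from about 0.425 to 0.875 m from the base axis. Payload 4.7 kg.
Tool frame: the origin (TCP) lies at the very end of the fingers, on their centre line; the grasp point (between the pads) lies 19 mm behind it; z points along the fingers, y is the line along which they close (so a half turn about z gives the same grasp; the last joint's range is limited). The gripper opens to 87 mm and grips with 3 to 60 N. Pads are 19 mm wide; open, the fingers measure 117 mm over their backs; the gripper's body (75 mm by 190 mm) begins 51 mm behind the grasp point.
Start: joints at [0.014, 0.321, -0.07, 1.45, 0.023, 1.371, -0.057], TCP at [0.65, -0, 0.223] pointing down, gripper open.
Joint ranges: [-2.86, 2.86], [-0.3, 2.09], [-1.38, 1.24], [0.06, 2.45], [-1.56, 4.7], [0.09, 2.05], [-2.69, 2.69]. Speed limits (rad/s): [2.57, 2.57, 3.14, 3.14, 3.14, 3.14, 3.14].

## Interface

Orientations are given as a rotation vector (axis times angle).
In Python, from bench import get_state, get_image, get_calibration, close_job gives the robot as it stands.
- The arm moves only by the shell command python3 -m crank 'ROWS' [FORCE]. ROWS is JSON, a list of rows, each a list of 5 numbers: the opening, from 0 (shut) to 1 (fully open), then the shift along the world's x, y, z in units of 0.2 m (1.0 is 0.2 m), then the turn about the world's z in units of 2 pi rad (1.0 is 2 pi rad). A call has 1 to 5 rows; each row is the pose to reach, as a shift and turn from the pose commanded when the call began, turning the shorter way round; what a row does not reach only later rows make up. A row lasts 1/8 s, in which the tool goes at most 62.5 mm and 10.7 degrees, less where a joint would pass 70% of its speed; a pose out of reach is approached as far as the arm can. A call with a number of a shift or a turn outside -1 to 1 is refused whole. A call with a gripper value outside its range is refused whole. The fingers move at their own pace and stop on an object; FORCE is the grip in N (left out, the last holds). Time passes only in rows, so rows that repeat a pose let the fingers close. It gives the time, the measured TCP pose, the force, the opening and the grip force at its end, in the units of the state.
- get_state(): the state, without advancing time (a new reading comes with each control period).
- get_image(name): name is "scene" or "side" or "wrist"; returns the picture (384x512x3 uint8, red, green, blue); there is no depth.
- get_calibration(name): a dict with "fovy" (degrees; the focal length in pixels is half the picture's height over the tangent of half this angle, whatever the lens; pixels are square), "cx", "cy" (the principal point, pixels), "R" (3x3) and "t" (3): a world point X has camera coordinates R X + t. Camera axes: x right, y down, z forward; pixel columns grow to the right and rows downward; lengths in m; the calibration is good to about 2 mm. The wrist camera is an equidistant fisheye: a pixel r from the principal point sees the ray r / f radians off the axis. A picture is of the moment at which its call begins: read the wrist's pose just before it. get_calibration takes no time and is no camera call; for the wrist camera it gives the pose at the moment of the call.
- close_job(): hands the job in; it is judged then, once.
The state is a dict: "time": time; "joint_positions": joint angles; "qd": joint speeds; "joint_torque": joint torques, N m; "position": TCP position; "tool_rot": TCP orientation; "ft_force": force on the tool from outside, world axes, zero at the start; "torque": the same for the moment, N m; "grip_width": opening from 0.0 (shut) to 1.0 (fully open); "grip_force": force on a finger pad.
Only numpy, scipy, OpenCV 4.12 (cv2) and the standard library are available. Lean on these libraries where they do the work, as an engineer would, in place of code of your own. Each camera call takes 0.05 s, during which the arm holds its last target. There are 200 camera calls.

## Working session

There is one attempt and no reset: what is moved stays moved. The work goes in short steps, Python scripts to look and compute and a shell command to move; the robot and the scene stay as the last step left them, time stands still between calls to the robot, and variables do not carry over. Pictures are saved under pics/ and viewed, at most 10 in all, crops included, and the job is handed in when it is done.

```bash
mkdir -p pics; ls; cat > h.py <<'E'
import numpy as np,cv2
from bench import *
def snap(n,f):
    c=get_calibration(n); im=get_image(n); cv2.imwrite(f'pics/{f}.png',im[:,:,::-1]); np.savez(f'pics/{f}.npz',im=im,**{k:np.array(c[k]) for k in('fovy','cx','cy','R','t')}); return im
def cast(f,pts,z):
    d=np.load(f'pics/{f}.npz'); F=192/np.tan(np.radians(d['fovy']/2)); out=[]
    for u,v in pts:
        x,y=(u-d['cx'])/F,(v-d['cy'])/F
        if 'wrist' in f:
            r=np.hypot(x,y); s=np.sin(r)/max(r,1e-9); ray=np.array([x*s,y*s,np.cos(r)])
        else: ray=np.array([x,y,1])
        R,t=d['R'],d['t']; C=-R.T@t; w=R.T@ray; out.append(C+w*(z-C[2])/w[2])
    return np.array(out)
E
python3 - <<'E'
from h import *
a=snap('scene','scene0');b=snap('side','side0');c=snap('wrist','wrist0')
for n in('scene','side','wrist'):
    k=get_calibration(n);print(n,k['fovy'],-np.array(k['R']).T@k['t'])
print(get_state())
E
```

```text
pics
scene 43.10415250717487 [1.51136869 0.32654612 0.92197243]
side 52.04446312450424 [ 0.17733178 -0.66496626  0.86415126]
wrist 65.70646984690485 [0.64788824 0.08106272 0.38489718]
{'time': 0.15, 'joint_positions': array([ 0.01406277,  0.32159932, -0.07009779,  1.45135038,  0.02262544,
        1.37082305, -0.05692016]), 'qd': array([-1.46815112e-03, -3.86686251e-03,  3.65247625e-04, -3.82625221e-03,
       -3.73717315e-05,  1.65203962e-03,  1.07575834e-03]), 'joint_torque': array([ 2.16972071e-04, -4.91794288e+01, -4.04079035e-01, -3.12878716e+01,
       -6.39387709e-02,  4.04033612e-02,  9.90178205e-05]), 'position': array([ 6.49595109e-01, -2.31990607e-05,  2.21769861e-01]), 'tool_rot': array([-2.22073556e+00, -2.22086416e+00,  1.66178709e-03]), 'ft_force': array([ 0.13676206,  0.28893988, -0.34357464]), 'torque': array([0.05109919, 0.02514152, 0.01489855]), 'grip_force': 0.0, 'grip_width': 1.000643961958719}
```

View pics/scene0.png

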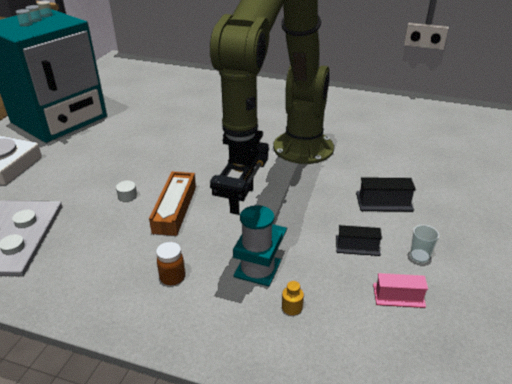

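View pics/wrist0.png

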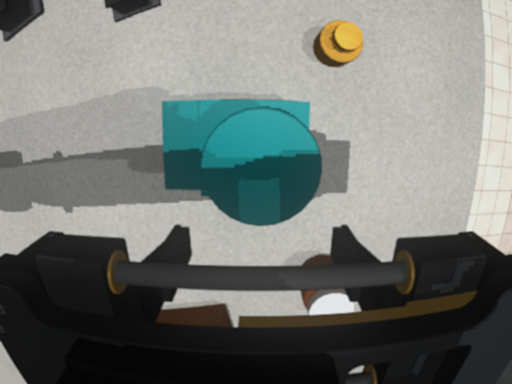

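View pics/side0.png

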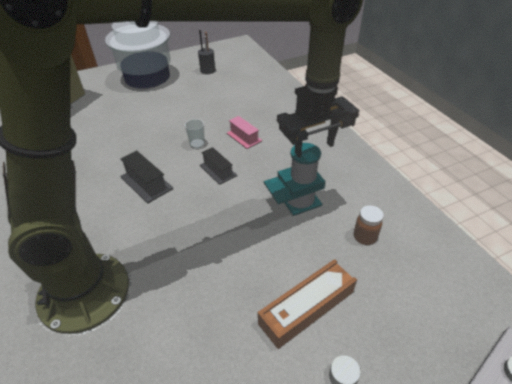

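The scene view shows the block at (175,202), tester (260,245), small black stand (358,240), a bigger black one (386,193), and a pink one. The side view shows the block at (308,300) with its open, pointed end at upper right, tester mouth ledge around (280,187), and small stand (218,165). I'll enlarge these to pick out corners.

```bash
python3 - <<'E'
from h import *
s=cv2.imread('pics/scene0.png');d=cv2.imread('pics/side0.png')
def c(i,x,y,w,h,k): return cv2.resize(i[y:y+h,x:x+w],(w*k,h*k),interpolation=cv2.INTER_CUBIC)
# 2x2 of 100x75 at 4x
A=np.vstack([np.hstack([c(d,258,262,100,75,4),c(s,140,168,100,75,4)]),np.hstack([c(d,252,140,100,75,4),c(s,220,205,100,75,4)])])
cv2.imwrite('pics/comp1.png',A)
B=np.vstack([np.hstack([c(d,185,135,50,50,6),c(s,330,218,60,50,6)])]);cv2.imwrite('pics/comp2.png',B)
E
```

```text
(no output)
```

View pics/comp1.png

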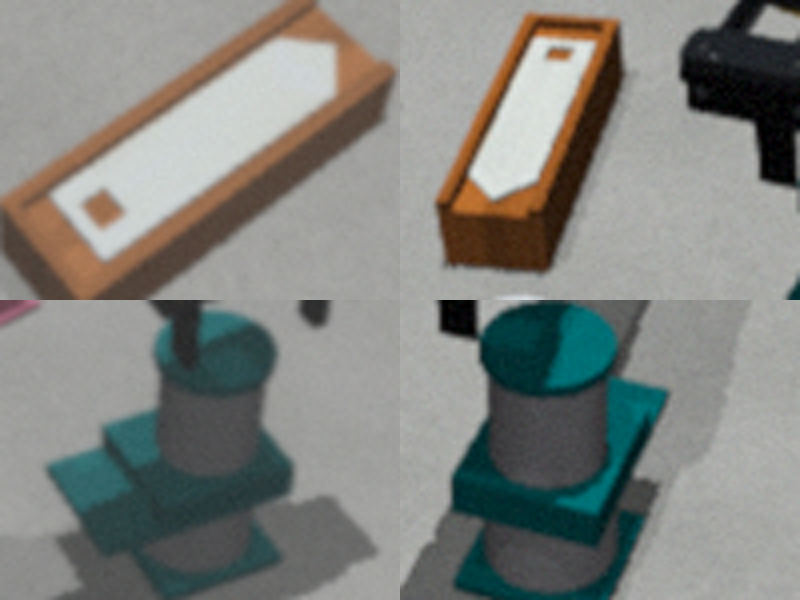

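View pics/comp2.png

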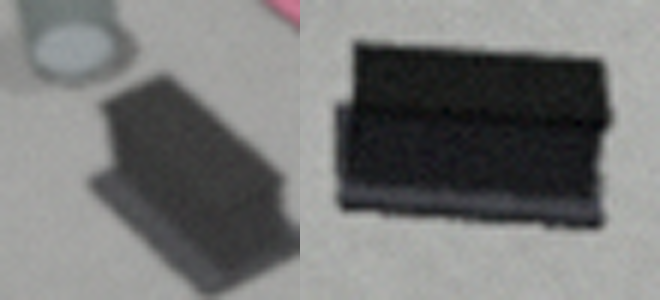

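```bash
cat > m.py <<'E'
from h import *
np.set_printoptions(precision=4,suppress=True)
def P(f,off,k,pts,z): return cast(f,[(off[0]+(u+.5)/k-.5,off[1]+(v+.5)/k-.5) for u,v in pts],z)[:,:2]
S,C='side0','scene0'
print('blade side: sh,sh,tip,sq,sq\n',P(S,(258,262),4,[(285,38),(337,98),(335,45),(50,190),(105,262)],.053))
print('blade scene: sh,sh,tip,sq,sq\n',P(C,(140,168),4,[(68,175),(147,180),(95,201),(133,38),(195,40)],.053))
print('block ends\n',P(S,(258,262),4,[(318,2),(395,68)],.058),P(C,(140,168),4,[(38,205),(150,215)],.058))
print('tester ledge side\n',P(S,(252,140),4,[(48,167),(88,212)],.08),'\nhousing side',P(S,(252,140),4,[(105,128),(160,185),(292,165)],.101))
print('ledge scene\n',P(C,(220,205),4,[(268,90),(210,78)],.08),'\nhousing scene',P(C,(220,205),4,[(55,180),(205,218),(240,105)],.101))
print('tube',P(S,(252,140),4,[(214,52)],.188),P(C,(220,205),4,[(148,48)],.188))
print('stand side\n',P(S,(185,135),6,[(100,103),(165,75),(285,180),(220,210)],.055),'\nscene',P(C,(330,218),6,[(55,42),(305,60),(308,125),(55,115)],.055))
def one(n,f,u,v,z): print(n,cast(f,[(u,v)],z)[0,:2])
one('beaker top',C,425,234,.085);one('beaker bot',C,423,257,.0);one('beaker side bot',S,198,143,0)
one('jar top',C,169,250,.095);one('jar side',S,371,214,.095)
one('tin',C,126,187,.04);one('tin side',S,345,367,.04)
one('weight wrist','wrist0',342,40,.07);one('weight',C,293,288,.08)
one('bigstand',C,387,187,.09); one('pink',C,402,283,.055)
E
python3 m.py
```

```text
blade side: sh,sh,tip,sq,sq
 [[ 0.5582 -0.2472]
 [ 0.5628 -0.2961]
 [ 0.5826 -0.2647]
 [ 0.3838 -0.275 ]
 [ 0.3913 -0.3266]]
blade scene: sh,sh,tip,sq,sq
 [[ 0.5663 -0.2934]
 [ 0.5536 -0.2372]
 [ 0.5867 -0.2615]
 [ 0.3947 -0.3267]
 [ 0.3818 -0.2792]]
block ends
 [[ 0.5884 -0.2365]
 [ 0.6029 -0.2963]] [[ 0.6086 -0.2938]
 [ 0.5938 -0.2148]]
tester ledge side
 [[0.5439 0.0834]
 [0.5488 0.0293]] 
housing side [[ 0.5893  0.0819]
 [ 0.5961  0.0122]
 [ 0.6893 -0.0114]]
ledge scene
 [[0.5466 0.0871]
 [0.5469 0.0466]] 
housing scene [[ 0.6946 -0.0084]
 [ 0.6974  0.0893]
 [ 0.5908  0.0799]]
tube [[0.6438 0.032 ]] [[0.6557 0.0392]]
stand side
 [[0.4357 0.3238]
 [0.4761 0.3308]
 [0.5009 0.2202]
 [0.4615 0.2134]] 
scene [[0.4619 0.2141]
 [0.4383 0.3254]
 [0.4832 0.3323]
 [0.5122 0.2238]]
beaker top [0.4648 0.4395]
beaker bot [0.4586 0.4512]
beaker side bot [0.4598 0.4428]
jar top [ 0.7403 -0.1618]
jar side [ 0.7336 -0.1674]
tin [ 0.4731 -0.4503]
tin side [ 0.4667 -0.4529]
weight wrist [0.734  0.1542]
weight [0.7517 0.1601]
bigstand [0.2894 0.3207]
pink [0.6306 0.4009]
```

```bash
python3 -m crank '[[0,-0.4,-0.7,0.1,-0.11],[0,-0.4,-0.7,0.1,-0.11],[0,-0.4,-0.7,0.1,-0.11],[0,-0.4,-0.7,0.1,-0.11]]' 40 && python3 -m crank '[[0,-0.415,-0.715,0.1,-0.11],[0,-0.415,-0.715,0.1,-0.11],[0,-0.415,-0.715,0.1,-0.11],[0,-0.415,-0.715,0.1,-0.11],[0,-0.415,-0.715,0.1,-0.11]]'
python3 - <<'E'
from h import *
s=get_state();print(s['position'],s['tool_rot'],s['ft_force'])
w=snap('wrist','wrist1')
im=w.astype(int);m=(im.min(2)>185).astype(np.uint8)
cs,_=cv2.findContours(m,0,2)
for c in sorted(cs,key=cv2.contourArea)[-3:]:
    ap=cv2.approxPolyDP(c,4,True)[:,0];print(cv2.contourArea(c),ap.tolist());print(cast('wrist1',ap,.053)[:,:2].round(4).tolist())
E
```

```text
time: 0.65
position: [0.5682, -0.1449, 0.2432]
tool_rot: [2.849, 1.32, -0.001]
ft_force: [-0.4, 0.4, 0.2]
grip_width: 0.63
grip_force: 0.0
time: 1.27
position: [0.4867, -0.2832, 0.2624]
tool_rot: [-3.127, -0.297, 0.0]
ft_force: [-0.1, 0.1, -0.8]
grip_width: 0.062
grip_force: 0.0
[ 0.48670273 -0.28315691  0.26238152] [-3.12714184e+00 -2.96612775e-01  2.94550473e-04] [-0.06760988  0.13689641 -0.76401224]
975.0 [[279, 182], [272, 181], [249, 205], [243, 224], [251, 226], [253, 219], [277, 224]]
[[0.4709, -0.3098], [0.4705, -0.3006], [0.4324, -0.2771], [0.4038, -0.2738], [0.403, -0.2851], [0.4137, -0.2859], [0.4125, -0.3193]]
1077.5 [[388, 186], [374, 184], [361, 193], [358, 210], [365, 220], [380, 221], [391, 211], [394, 195]]
[[0.4948, -0.4607], [0.4934, -0.4388], [0.4774, -0.4235], [0.4528, -0.4264], [0.4402, -0.4414], [0.4425, -0.4652], [0.4602, -0.4776], [0.484, -0.4743]]
3073.0 [[500, 2], [500, 14], [492, 12], [489, 3], [486, 30], [502, 50], [501, 56], [499, 50], [493, 52], [494, 76], [504, 75], [496, 100], [505, 114], [490, 113], [482, 75], [474, 85], [473, 80], [473, 151], [511, 148], [511, 80], [504, 76], [502, 52], [505, 49], [506, 60], [509, 30]]
[[0.8388, -0.6066], [0.8159, -0.6076], [0.8101, -0.5889], [0.8234, -0.5813], [0.7719, -0.5784], [0.7544, -0.6185], [0.7433, -0.6176], [0.7513, -0.6115], [0.7421, -0.5983], [0.7045, -0.6073], [0.7152, -0.6302], [0.669, -0.6205], [0.6547, -0.6481], [0.6448, -0.6125], [0.6961, -0.581], [0.675, -0.5678], [0.6817, -0.5642], [0.5781, -0.5944], [0.6063, -0.6826], [0.7139, -0.6491], [0.7136, -0.6305], [0.751, -0.619], [0.7593, -0.6254], [0.7418, -0.6306], [0.7974, -0.6316]]
```

View pics/wrist1.png

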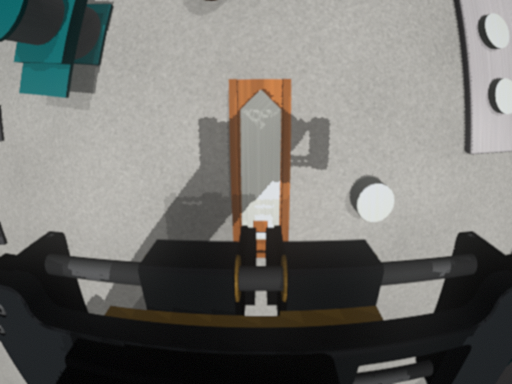

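The blade's tip shows at (262,90) and the block's open end runs along row 79 from column 229 to 291. The tester's ledge corners are near (20,95) and (70,97).

```bash
python3 - <<'E'
from h import *
np.set_printoptions(precision=4,suppress=True)
print('tip,sh,sh',cast('wrist1',[(262,90),(241,114),(282,114)],.053)[:,:2])
e=cast('wrist1',[(229,79),(291,79)],.058)[:,:2];print('end',e,e.mean(0),'rib back',cast('wrist1',[(232,235),(291,235)],.058)[:,:2])
a=cast('wrist1',[(262,90),(261.5,215)],.053)[:,:2];print('axis',np.degrees(np.arctan2(*(a[0]-a[1])[::-1])))
print('ledge',cast('wrist1',[(20,95),(70,97)],.08)[:,:2])
E
```

```text
tip,sh,sh [[ 0.5822 -0.266 ]
 [ 0.5479 -0.246 ]
 [ 0.5574 -0.296 ]]
end [[ 0.5884 -0.2239]
 [ 0.6024 -0.2979]] [ 0.5954 -0.2609] rib back [[ 0.3869 -0.2617]
 [ 0.402  -0.3409]]
axis 10.618929624659717
ledge [[ 0.541   0.0858]
 [ 0.5429 -0.0155]]
```

```bash
python3 -m crank '[[0,0,0,-1,0],[0,0,0,-1,0],[0,0,0,-1,0],[0,0,0,-1,0],[0,0,0,-1,0]]'; python3 -m crank '[[0,0,0,-0.025,0],[0,0,0,-0.035,0],[0,0,0,-0.04,0],[0,0,0,-0.045,0]]'
```

```text
time: 1.95
position: [0.4877, -0.2827, 0.0631]
tool_rot: [3.127, 0.299, -0.0]
ft_force: [0.7, -0.4, 0.6]
grip_width: 0.006
grip_force: 0.0
time: 2.45
position: [0.4873, -0.2832, 0.0541]
tool_rot: [3.127, 0.296, 0.001]
ft_force: [0.4, -0.9, -0.3]
grip_width: 0.003
grip_force: 0.0
```

```bash
python3 -m crank '[[0,0,0,-0.005,0],[0,0,0,-0.01,0],[0,0,0,-0.01,0]]'; python3 -m crank '[[0,0,0,-0.005,0],[0,0,0,-0.005,0]]'
```

```text
time: 2.82
position: [0.4872, -0.2831, 0.0534]
tool_rot: [-3.128, -0.295, -0.001]
ft_force: [-3.6, 2.5, 11.0]
grip_width: 0.005
grip_force: 5.6
time: 3.08
position: [0.4873, -0.2832, 0.0534]
tool_rot: [-3.127, -0.295, -0.001]
ft_force: [-6.1, 3.5, 16.9]
grip_width: 0.001
grip_force: 8.6
```

```bash
python3 -m crank '[[0,0,0,0.006,0],[0,0.09,0.017,0.006,0],[0,0.18,0.034,0.006,0],[0,0.27,0.051,0.006,0],[0,0.37,0.07,0.006,0]]'
python3 - <<'E'
from h import *
snap('wrist','wrist2'); print(get_state()['ft_force'],get_state()['position'])
E
```

```text
time: 3.7
position: [0.5602, -0.2712, 0.0535]
tool_rot: [3.126, 0.293, -0.003]
ft_force: [-5.9, -1.4, 11.2]
grip_width: 0.006
grip_force: 5.2
[-0.32086578 -3.20858447  7.61083251] [ 0.56383112 -0.26961733  0.05347973]
```

View pics/wrist2.png

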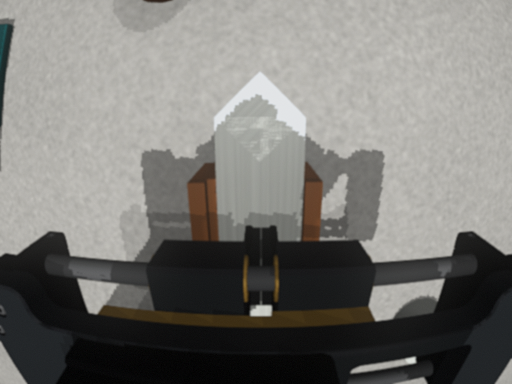

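The blade has slid out: tip at (261,72), block end at row ~180 (rib tops).

```bash
python3 - <<'E'
from h import *
np.set_printoptions(precision=4,suppress=True)
p=cast('wrist2',[(261,72),(214,120),(305,120)],.0525)[:,:2];e=cast('wrist2',[(189,181),(321,181)],.058)[:,:2]
print(p,e)
a=np.radians(10.7);u=np.array([np.cos(a),np.sin(a)]);print('past edge',(p[0]-e.mean(0))@u,(p[0]-[.5954,-.2609])@u,'grasp',p[0]-.04*u)
E
```

```text
[[ 0.6554 -0.2528]
 [ 0.6248 -0.2322]
 [ 0.6341 -0.2815]] [[ 0.5894 -0.2241]
 [ 0.603  -0.2968]]
past edge 0.05959493269055313 0.06046281896556812 grasp [ 0.6161 -0.2603]
```

```bash
python3 -m crank '[[0,0,0,0.3,0],[0,0,0,0.3,0],[1,0,0,0.3,0]]'
```

```text
time: 4.12
position: [0.5609, -0.269, 0.1118]
tool_rot: [3.128, 0.296, 0.0]
ft_force: [-0.7, 0.4, 0.2]
grip_width: 0.057
grip_force: 0.0
```

```bash
python3 -m crank '[[1,0.28,0.045,0,0],[1,0.28,0.045,0,0],[1,0.28,0.045,0,0],[1,0.28,0.045,-0.15,0],[1,0.28,0.045,-0.33,0]]' 50; python3 -m crank '[[1,0,0,0,0],[0.3,0,0,0,0],[0.3,0,0,0,0],[0.3,0,0,0,0],[0.3,0,0,0,0]]' 50
```

```text
time: 4.75
position: [0.6168, -0.2616, 0.0466]
tool_rot: [3.126, 0.293, 0.003]
ft_force: [-0.9, -2.5, 3.6]
grip_width: 0.603
grip_force: 0.0
time: 5.38
position: [0.6176, -0.2604, 0.0468]
tool_rot: [3.127, 0.296, 0.002]
ft_force: [0.2, -0.4, 1.8]
grip_width: 0.551
grip_force: 49.6
```

```bash
python3 - <<'E'
from h import *
a=snap('wrist','wrist3');b=snap('side','side3')
A=np.hstack([a[0:300,130:390],cv2.resize(b[230:330,270:400],(390,300))]);cv2.imwrite('pics/comp3.png',A[:,:,::-1])
E
```

```text
(no output)
```

View pics/comp3.png

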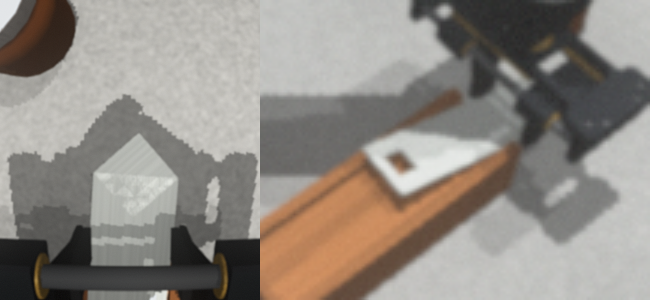

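The fingers hold the blade's sides behind the shoulders (tip at (268,135)), so I'm lifting.

```bash
python3 -m crank '[[0.3,0,0,0.02,0],[0.3,0,0,0.06,0],[0.3,0,0,0.15,0],[0.3,0,0,0.25,0],[0.3,0,0,0.25,0]]' 58; python3 - <<'E'
from h import *
a=snap('wrist','wrist4');b=snap('side','side4')
A=np.hstack([a[0:300,130:390],cv2.resize(b[200:330,250:400],(346,300))]);cv2.imwrite('pics/comp4.png',A[:,:,::-1])
print(cast('wrist3',[(268,135),(223,176),(308,178)],.0515),get_state()['ft_force'],get_state()['position'])
E
```

```text
time: 6.1
position: [0.6189, -0.2608, 0.0992]
tool_rot: [3.125, 0.295, 0.008]
ft_force: [0.6, 0.7, -0.7]
grip_width: 0.543
grip_force: 57.6
[[ 0.67978865 -0.25205237  0.0515    ]
 [ 0.65305644 -0.23199787  0.0515    ]
 [ 0.66073861 -0.27842072  0.0515    ]] [-0.60932507  0.03890199  0.06661985] [ 0.61720129 -0.26006243  0.09634199]
```

View pics/comp4.png

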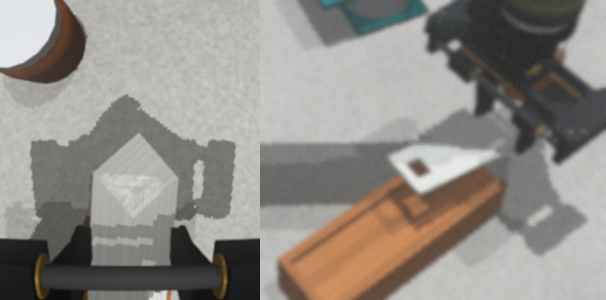

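```bash
cat > pitch.py <<'E'
from h import *
def ray(f,u,v):
    a,b=cast(f,[(u,v)],0.)[0],cast(f,[(u,v)],.05)[0];d=b-a;return a,d/np.linalg.norm(d)
def vplane(f,u,v,p,ang):
    a,d=ray(f,u,v);n=np.array([-np.sin(ang),np.cos(ang),0]);return a+d*((p-a)@n)/(d@n)
E
python3 - <<'E'
from pitch import *
np.set_printoptions(precision=4,suppress=True)
p=np.array([.6175,-.2602,.0965]);ang=np.radians(10.8);u=np.array([np.cos(ang),np.sin(ang),0])
S=vplane('side4',311.8,275.9,p,ang);H=vplane('side4',318.5,272.4,p,ang)
print('S along,z',(S-p)@u,S[2],'H',(H-p)@u,H[2])
im=np.load('pics/wrist4.npz')['im']
a,d=ray('wrist4',268,135)
for L,Q in((.2,S),(.181,H)):
    w=a-Q;b=w@d;c=w@w-L*L
    for s in(-1,1):
        T=a+d*(-b+s*np.sqrt(b*b-c));print('tip along,z',(T-p)@u,T[2],'pitch',np.degrees(np.arcsin((T[2]-Q[2])/L)))
E
```

```text
S along,z -0.14287737572446804 0.14149995057451142 H -0.12285464165876252 0.1367781262676592
tip along,z nan nan pitch nan
tip along,z nan nan pitch nan
tip along,z nan nan pitch nan
tip along,z nan nan pitch nan<stdin>:11: RuntimeWarning: invalid value encountered in sqrt
```

The blade is pitched about 14° tip-down in the grip. It will settle flat when released over the stand, so I'm carrying it there high.

```bash
python3 -m crank '[[0.3,0,0,0.25,0],[0.3,0,0,0.5,0],[0.3,-0.05,0.05,0.75,0],[0.3,-0.15,0.2,0.85,0],[0.3,-0.3,0.4,0.85,0]]' 58; python3 -m crank '[[0.3,-0.05,0.2,0,0],[0.3,-0.1,0.4,0,0],[0.3,-0.15,0.6,0,0],[0.3,-0.185,0.8,0,0],[0.3,-0.185,1,0,0.006]]' 58; python3 -m crank '[[0.3,0,0.2,0,0],[0.3,0,0.4,0,0],[0.3,0,0.6,0,0],[0.3,0,0.8,0,0],[0.3,0,1,0,0]]' 58
```

```text
time: 6.82
position: [0.5573, -0.1803, 0.2672]
tool_rot: [3.126, 0.293, 0.004]
ft_force: [-0.0, -0.0, -0.9]
grip_width: 0.544
grip_force: 57.6
time: 7.45
position: [0.519, 0.0211, 0.2652]
tool_rot: [3.121, 0.356, -0.002]
ft_force: [0.8, 0.4, -0.4]
grip_width: 0.542
grip_force: 57.6
time: 8.07
position: [0.5195, 0.221, 0.2649]
tool_rot: [3.121, 0.354, -0.002]
ft_force: [0.4, 0.0, -0.3]
grip_width: 0.544
grip_force: 57.6
```

```bash
python3 -m crank '[[0.3,0,0.2,0,0],[0.3,0,0.318,0,0],[0.3,0,0.318,-0.25,0],[0.3,0,0.318,-0.5,0],[0.3,0,0.318,-0.6,0]]' 58; python3 - <<'E'
from h import *
snap('side','side5');snap('scene','scene5');snap('wrist','wrist5');print(get_state()['position'])
a=cv2.imread('pics/side5.png')[100:220,150:300];b=cv2.imread('pics/scene5.png')[170:290,290:440];c=cv2.imread('pics/wrist5.png')[60:300,100:420]
cv2.imwrite('pics/comp5.png',np.vstack([np.hstack([cv2.resize(a,(400,320)),cv2.resize(b,(400,320))]),np.hstack([c,np.zeros((240,480,3),np.uint8)])]))
E
```

```text
time: 8.7
position: [0.5175, 0.2821, 0.1411]
tool_rot: [3.119, 0.355, -0.011]
ft_force: [-0.2, 0.4, 0.0]
grip_width: 0.543
grip_force: 57.6
[0.51890904 0.282889   0.14405565]
```

View pics/comp5.png

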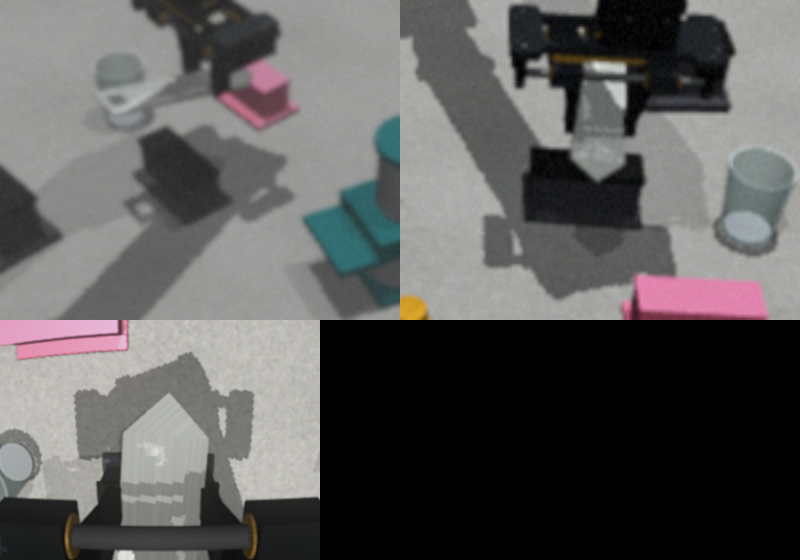

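Last allowed view: the blade is still held firmly with its tip at wrist (268,133), nose-down, square end up toward the beaker side. The stand's front edge shows in the wrist picture at about (203..313,195). Next I'll check how far off it is.

```bash
python3 - <<'E'
from pitch import *
np.set_printoptions(precision=4,suppress=True)
e=cast('wrist5',[(203,195),(313,195)],.055)[:,:2];print('stand front edge',e,e.mean(0))
g=cv2.cvtColor(np.load('pics/wrist5.npz')['im'],cv2.COLOR_RGB2GRAY)
for r in(185,192,198,205,212): print(r,''.join('%4d'%x for x in g[r,180:340:6]))
p=np.array([.5189,.2829,.144]);ang=np.radians(13);u=np.array([np.cos(ang),np.sin(ang),0])
def s(u_,v_): return 150+u_/2.667,100+v_/2.667
for n,c in(('sq',(105,102)),):
    S=vplane('side5',*s(*c),p,ang);print('S',(S-p)@u,S[2]-p[2])
E
```

```text
stand front edge [[0.5058 0.3326]
 [0.5277 0.237 ]] [0.5167 0.2848]
185  122 115 119 120 121 121 115 141 177 179 192 201 195 192 182 179 176 177 178 177 177 171 117 117 123 118 118
192  120 121 120 119  86  83  82 148 177 178 176 182 204 208 187 178 174 176 176 176 175 165 112 118 119 121 121
198  119  98 146 126  71  63  63 151 177 177 173 174 174 188 196 177 173 174 174 173 173 144  59 117 119 163 123
205  161 165 164 172  77  55  56 160 176 177 172 174 175 194 177 176 173 173 172 171 170 119  60 120 121 164 194
212  167 166 166 163  59  47  47 168 174 176 170 174 172 178 171 175 172 172 161 145 160  68  63 118 120 118 194
S -0.13418697898953105 0.029532279866717803
```

```bash
python3 - <<'E'
from pitch import *
np.set_printoptions(precision=4,suppress=True)
d=np.load('pics/wrist5.npz');F=192/np.tan(np.radians(d['fovy']/2))
def proj(X):
    c=d['R']@X+d['t'];r=np.hypot(*c[:2]);th=np.arctan2(r,c[2]);return d['cx']+F*th*c[0]/r,d['cy']+F*th*c[1]/r
a=np.radians(13);R=np.array([[np.cos(a),-np.sin(a)],[np.sin(a),np.cos(a)]])
for z,hx,hy in((.055,.022,.057),(.008,.035,.06)):
    for s in(1,-1): print(z,s,proj(np.append(np.array([.471,.273])+R@[hx,s*hy],z)))
for y in(.025,.033):
  for s in(1,-1): print('finger',proj(np.append(np.array([.5189,.2829])+R@[.0095,s*y],.144)))
print(cast('wrist5',[(203,190)],.008))
E
```

```text
0.055 1 (np.float64(197.67132499910593), np.float64(221.07712591892505))
0.055 -1 (np.float64(321.19834004920403), np.float64(220.87840396203626))
0.008 1 (np.float64(202.73429865360234), np.float64(192.4158702594276))
0.008 -1 (np.float64(316.2304051159358), np.float64(192.21791754736822))
finger (np.float64(218.52287808793588), np.float64(223.38302431456935))
finger (np.float64(303.188074456709), np.float64(223.21976984084225))
finger (np.float64(205.243248600691), np.float64(223.25765540034507))
finger (np.float64(316.44903300729356), np.float64(223.04344603438938))
[[0.4943 0.3395 0.008 ]]
```

```bash
python3 -m crank '[[0.3,0,0,-0.25,0],[0.3,0,0,-0.43,0],[0.3,0,0,-0.43,0],[0.3,0,0,-0.43,0]]' 58; python3 -m crank '[[0.3,0,0,-0.01,0],[0.3,0,0,-0.02,0],[0.3,0,0,-0.025,0],[0.3,0,0,-0.025,0]]' 58
```

```text
time: 9.35
position: [0.5216, 0.2845, 0.0622]
tool_rot: [-3.12, -0.354, -0.005]
ft_force: [0.0, 0.5, -0.0]
grip_width: 0.544
grip_force: 57.6
time: 9.85
position: [0.52, 0.2835, 0.0548]
tool_rot: [3.121, 0.355, -0.0]
ft_force: [-0.3, -1.1, -0.4]
grip_width: 0.543
grip_force: 57.6
```

```bash
python3 -m crank '[[0.3,0,0,-0.01,0],[0.3,0,0,-0.02,0],[0.3,0,0,-0.03,0],[0.3,0,0,-0.03,0]]' 58; python3 -m crank '[[0.3,0,0,-0.01,0],[0.3,0,0,-0.02,0],[0.3,0,0,-0.02,0]]' 58
```

```text
time: 10.35
position: [0.5201, 0.2837, 0.049]
tool_rot: [-3.121, -0.355, -0.0]
ft_force: [-0.5, -0.6, 2.6]
grip_width: 0.544
grip_force: 56.7
time: 10.72
position: [0.5206, 0.284, 0.0456]
tool_rot: [-3.121, -0.354, -0.002]
ft_force: [-0.5, 0.7, 5.8]
grip_width: 0.53
grip_force: 57.4
```

```bash
python3 -m crank '[[0.3,0,0,0.01,0],[0.3,0,0,0.01,0]]' 5; python3 -m crank '[[0.75,0,0,0,0],[0.75,0,0,0,0],[0.75,0,0,0,0],[0.75,0,0,0,0]]'; python3 - <<'E'
from pitch import *
snap('wrist','wrist6');g=cv2.cvtColor(np.load('pics/wrist6.npz')['im'],cv2.COLOR_RGB2GRAY)
for r in range(90,230,8): print(r,''.join('%4d'%x for x in g[r,190:340:6]))
E
```

```text
time: 10.98
position: [0.5201, 0.2835, 0.0466]
tool_rot: [3.121, 0.355, 0.0]
ft_force: [0.2, 0.8, -0.0]
grip_width: 0.574
grip_force: 4.9
time: 11.48
position: [0.52, 0.2836, 0.0467]
tool_rot: [3.121, 0.355, -0.0]
ft_force: [0.7, 0.4, 0.4]
grip_width: 0.749
grip_force: 0.0
90  125 141 150 164 181 193 193 196 193 194 200 191 190 198 190 192 194 195 194 194 188 188 188 189 193
98  196 197 196 196 200 196 188 186 204 196 194 193 193 196 199 193 195 190 195 189 200 189 191 191 192
106  197 201 193 196 199 202 200 192 189 192 194 194 188 193 204 195 123 125 123 125 177 188 197 193 192
114  198 199 197 193 200 199 205 197 192 190 185 194 192 198 177 130 118 119 121 116 118 159 195 200 195
122  194 197 195 195 198 194 198 200 198 203 194 161 128 121 118 117 123 122 121 123 122 122 196 188 191
130  192 200 195 199 194 194 198 186 133 118 117 123 122 119 122 122 121 123 115 119 120 125 137 189 197
138  197 200 182 135 138 127 127 127 126 126 124 122 121 174 159 129 121 119 119 121 121 121 119 193 199
146  195 123 120 124 126 127 121 123 121 124 122 163 171 168 169 172 124 121 118 124 125 122 
[... 361 characters left out ...]
65 162 168 162 169 165 164 170 171 164 166 166 165 132 123 123 123 119
186  124 124 120 123 122 160 167 164 163 164 163 166 174 169 166 166 167 175 162 171 162 127 119 125 122
194  119 124 119 119 123 160 165 167 164 164 163 166 167 164 162 166 167 173 175 162 158 122 123 121 123
202  128 122 123 114 121 160 166 165 162 165 167 161 163 163 164 163 175 162 160 161 154 123 125 112 115
210  114 122 120 124 123 160 165 165 162 162 160 161 163 160 169 162 162 157 158 157 132  94 116 114 118
218   98  96  96  98  93 161 163 163 159 160 159 166 164 164 157 161 161 159 158 154 101  94  99  93  97
226   88  31  79  95 122 160 141 156 158 138 153 165 145 156 157 138 149 159 136 135  96  84  79  36 100
```

```bash
python3 - <<'E'
from pitch import *
np.set_printoptions(precision=4,suppress=True)
p=cast('wrist6',[(268,136.5),(218,177),(312,179)],.0565)[:,:2];print(p,np.linalg.norm(p[1]-p[2]))
for r in(185,205,220):
    print(cast('wrist6',[(217.5,r),(313,r)],.0565)[:,:2])
E
python3 -m crank '[[0.75,0,0,0.2,0],[0.75,0,0,0.45,0],[0.75,0,0,0.7,0],[0.75,0,0,0.7,0]]'
python3 - <<'E'
from pitch import *
np.set_printoptions(precision=4,suppress=True)
snap('side','side7');snap('scene','scene7');
for f in('side7','scene7'):
    g=np.load(f'pics/{f}.npz')['im'].astype(int)
    ref=np.load(f"pics/{f[:-1]}0.npz")['im'].astype(int)
    m=((np.abs(g-ref).max(2)>30)&(g.min(2)>135)&(np.ptp(g,axis=2)<30)).astype(np.uint8)
    if f=='side7': m[:100]=0;m[230:]=0;m[:,:130]=0;m[:,300:]=0
    else: m[:150]=0;m[300:]=0;m[:,:280]=0
    cs,_=cv2.findContours(m,0,2)
    for c in sorted(cs,key=cv2.contourArea)[-2:]:
        ap=cv2.approxPolyDP(c,2,True)[:,0];print(f,cv2.contourArea(c),ap.tolist());print(cast(f,ap,.058)[:,:2].tolist())
E
```

```text
[[0.5815 0.2944]
 [0.5546 0.3156]
 [0.5648 0.2661]] 0.050456111093617105
[[0.5502 0.315 ]
 [0.5617 0.2647]]
[[0.5389 0.3129]
 [0.5507 0.2615]]
[[0.5301 0.3114]
 [0.5421 0.259 ]]
time: 12.02
position: [0.5226, 0.2852, 0.192]
tool_rot: [-3.118, -0.354, -0.014]
ft_force: [0.1, -0.4, -0.2]
grip_width: 0.753
grip_force: 0.0
side7 579.0 [[299, 100], [296, 100], [293, 113], [280, 113], [276, 119], [279, 129], [292, 144], [299, 142]]
[[0.8714368543742426, 0.4466177308419891], [0.8613575147233787, 0.45171553984457546], [0.808892227168307, 0.38091738767734207], [0.7668988732435995, 0.4020780352087606], [0.7365380929958976, 0.3750649071373643], [0.718126807305316, 0.3172057970446327], [0.7175585167815499, 0.22410894184834096], [0.7435119529626519, 0.22310421154463989]]
side7 587.0 [[299, 215], [278, 221], [267, 218], [266, 214], [230, 229], [287, 229], [299, 223]]
[[0.5817792959177144, -0.05947904599578613], [0.5200078785733773, -0.05331353473693079], [0.4981292367891477, -0.030458330486561325], [0.5022197112166595, -0.01610894581438549], [0.3922749171024455, -0.021789499036646842], [0.52838769
[... 341 characters left out ...]
.4504840338985814, 0.26528694428110505], [0.4665760914440169, 0.27060418657822527], [0.4991164562325807, 0.30243063108248647], [0.4451831058124607, 0.2947327116419182], [0.43836945845164754, 0.274441973159068], [0.4066144879746296, 0.2864251270200119], [0.3893919606176741, 0.28110583778982073]]
scene7 244.0 [[281, 158], [280, 212], [282, 204], [286, 202], [288, 188], [294, 185], [281, 171]]
[[0.1861944319034421, -0.03287762735948124], [0.4632720906948127, 0.044852457152691094], [0.42555887150176797, 0.039867658121365834], [0.4126368182008524, 0.04831113497335898], [0.3431538795768403, 0.03500309013946146], [0.3221414179701214, 0.048233592392306956], [0.260660330950403, -0.01118969813928855]]
```

```bash
python3 -m crank '[[0.85,-0.2,-0.06,0,0],[0.85,-0.43,-0.12,0,0],[0.85,-0.43,-0.12,0,0],[0.85,-0.43,-0.12,-0.2,0],[0.85,-0.43,-0.12,-0.4,0]]' 10;  python3 -m crank '[[0.85,0,0,0,0],[0.85,0,0,0,0]]' 10
```

```text
time: 12.75
position: [0.4345, 0.2594, 0.1052]
tool_rot: [3.121, 0.354, 0.0]
ft_force: [0.7, -0.4, -0.6]
grip_width: 0.845
grip_force: 0.0
time: 13.0
position: [0.4348, 0.26, 0.1074]
tool_rot: [-3.121, -0.354, -0.001]
ft_force: [-0.0, 0.3, 0.2]
grip_width: 0.849
grip_force: 0.0
```

```bash
python3 -m crank '[[0.85,0,0,-0.1,0],[0.85,0,0,-0.2,0],[0.85,0,0,-0.273,0],[0.85,0,0,-0.273,0]]' 10;  python3 -m crank '[[0.4,0,0,0,0],[0.4,0,0,0,0],[0.4,0,0,0,0],[0.4,0,0,0,0],[0.4,0,0,0,0]]' 15
```

```text
time: 13.5
position: [0.434, 0.2595, 0.0521]
tool_rot: [3.121, 0.354, -0.001]
ft_force: [-0.3, -0.2, 0.3]
grip_width: 0.853
grip_force: 0.0
time: 14.12
position: [0.4343, 0.2598, 0.0526]
tool_rot: [-3.121, -0.355, -0.001]
ft_force: [0.2, -0.8, 2.5]
grip_width: 0.572
grip_force: 14.7
```

```bash
python3 -m crank '[[0.4,0,0,0,0],[0.4,0,0,0.03,0],[0.4,0,0,0.1,0],[0.4,0,0,0.25,0],[0.4,0,0,0.5,0]]' 57;  python3 -m crank '[[0.4,0,-0.15,0,-0.01],[0.4,0,-0.35,0,-0.02],[0.4,0,-0.55,0,-0.033],[0.4,0,-0.75,0,-0.033],[0.4,0,-0.95,0,-0.033]]' 57; python3 -m crank '[[0.4,0,-0.1,-0.02,0],[0.4,-0.01,-0.17,-0.05,0],[0.4,-0.01,-0.17,-0.05,0],[0.4,-0.01,-0.17,-0.05,0]]' 57; python3 - <<'E'
from pitch import *
np.set_printoptions(precision=4,suppress=True)
s=get_state();print(s['position'],s['tool_rot'])
im=snap('wrist','wrist8');snap('side','side8');h=cv2.cvtColor(im,cv2.COLOR_RGB2HSV)
teal=((abs(h[:,:,0].astype(int)-90)<12)&(h[:,:,1]>100)).astype(np.uint8)
cs,_=cv2.findContours(teal,0,2)
for c in sorted(cs,key=cv2.contourArea)[-3:]: print('teal',cv2.contourArea(c),cv2.approxPolyDP(c,3,True)[:,0].tolist())
g=cv2.cvtColor(im,cv2.COLOR_RGB2GRAY)
for r in range(40,230,10): print(r,' '.join('%d%s'%(x,'t' if t else '') for x,t in zip(g[r,150:370:9],teal[r,150:370:9])))
E
```

```text
time: 14.75
position: [0.4328, 0.2587, 0.1523]
tool_rot: [3.12, 0.354, -0.005]
ft_force: [1.9, 0.6, -1.4]
grip_width: 0.549
grip_force: 56.3
time: 15.38
position: [0.4331, 0.0672, 0.1519]
tool_rot: [3.141, 0.027, -0.001]
ft_force: [0.8, -1.2, -1.0]
grip_width: 0.553
grip_force: 56.3
time: 15.88
position: [0.4319, 0.0365, 0.1422]
tool_rot: [-3.141, -0.031, 0.0]
ft_force: [0.6, -0.3, -1.0]
grip_width: 0.548
grip_force: 56.3
[0.4319 0.0365 0.1422] [-3.1411 -0.0312  0.0002]
teal 0.5 [[88, 345]]
teal 7.5 [[202, 5], [199, 9]]
teal 2212.0 [[279, 0], [288, 9], [293, 63], [322, 66], [324, 9], [330, 0]]
40 170 169 170 173 172 204 222 222 222 223 224 223 223 223 223 223 121t 117t 114t 111t 182 172 176 176 166
50 175 174 173 177 171 185 222 223 223 224 224 224 224 224 223 222 122t 120t 118t 113t 178 171 172 177 174
60 168 179 167 163 179 156 223 224 224 225 225 225 225 225 224 224 123t 121t 119t 116t 177 183 179 173 174
70 178 179 179 182 173 177 223 225 225 224 225 225 225 224 225 224 135 121 182 176 173 175 173 180 177
80 178 178 178 181 182 178 224 223 224 225 225 225 226 225 225 225 176 187 
[... 780 characters left out ...]
15 111 158 158 156 155 160 155 157 155 155 153 115 112 167 114 115 112 181 175
170 179 179 175 110 114 114 113 155 152 154 155 160 154 154 156 153 149 113 114 176 114 116 132 181 176
180 175 181 178 112 108 106 112 150 148 149 153 157 152 150 154 153 148 112 123 141 113 115 156 173 176
190 175 168 173 105 112 105 124 148 145 147 149 155 149 146 150 149 148 109 111 113 113 114 172 188 183
200 175 174 172 166 108 178 173 145 143 149 149 152 147 145 145 148 147 109 133 176 179 140 181 180 183
210 169 149 150 152 145 153 150 151 144 151 148 149 146 146 142 147 146 91 156 160 180 178 181 177 183
220 166 148 154 151 152 153 149 152 143 152 146 146 145 148 143 144 147 91 161 154 181 182 186 178 178
```

```bash
python3 - <<'E'
from pitch import *
np.set_printoptions(precision=4,suppress=True)
im=np.load('pics/wrist8.npz')['im'];g=cv2.cvtColor(im,cv2.COLOR_RGB2GRAY).astype(int)
d=np.load('pics/wrist8.npz');print(d['cx'],d['cy'])
for r in range(0,66,6):
    b=np.where(g[r,180:330]>208)[0]+180; print(r,b.min() if len(b) else None,b.max() if len(b) else None,len(b))
L=[];Rr=[]
for r in range(20,125,5):
    b=np.where(g[r,180:330]>208)[0]+180; L.append((b.min()-.5,r));
for r in range(40,125,5):
    b=np.where(g[r,180:330]>208)[0]+180; Rr.append((b.max()+.5,r))
for z in(.142,.146,.15,.155,.16):
    l=cast('wrist8',L,z)[:,:2];q=cast('wrist8',Rr,z)[:,:2]
    fl=np.polyfit(l[:,0],l[:,1],1);fq=np.polyfit(q[:,0],q[:,1],1)
    print(z,'angles',np.degrees(np.arctan([fl[0],fq[0]])),'width@.5,.55',[np.polyval(fl,x)-np.polyval(fq,x) for x in(.5,.55)],'mid@.5,.55',[(np.polyval(fl,x)+np.polyval(fq,x))/2 for x in(.5,.55)], 'tiprow',cast('wrist8',[(250,2)],z)[0,:2])
print('ledge right-front',cast('wrist8',[(322,66),(324,9),(293,63)],.08)[:,:2])
E
```

```text
260.55681026925737 192.77355432982228
0 211 274 64
6 206 282 77
12 200 286 87
18 195 287 93
24 195 287 93
30 195 288 94
36 195 288 94
42 196 289 94
48 196 290 95
54 197 290 94
60 198 290 93
0.142 angles [5.5635 5.9972] width@.5,.55 [np.float64(0.051545558319596875), np.float64(0.05116315141436128)] mid@.5,.55 [np.float64(0.04428051746035759), np.float64(0.049342073779153325)] tiprow [0.5694 0.0452]
0.146 angles [5.5635 5.9972] width@.5,.55 [np.float64(0.05028526548272734), np.float64(0.04990285857749174)] mid@.5,.55 [np.float64(0.0441032486785674), np.float64(0.04916480499736316)] tiprow [0.5679 0.045 ]
0.15 angles [5.5635 5.9972] width@.5,.55 [np.float64(0.049024972645857846), np.float64(0.04864256574062224)] mid@.5,.55 [np.float64(0.043925979896777184), np.float64(0.048987536215572926)] tiprow [0.5665 0.0448]
0.155 angles [5.5635 5.9972] width@.5,.55 [np.float64(0.04744960659977094), np.float64(0.047067199694535336)] mid@.5,.55 [np.float64(0.043704393919539425), np.float64(0.048765950238335166)] tiprow [0.5647 0.0446]
0.16 angles [5.5635 5.9972] width@.5,.55 [np.float64(0.045874240553684074), np.float64(0.04549183364844846)] mid@.5,.55 [np.float64(0.04348280794230168), np.float64(0.04854436426109742)] tiprow [0.5629 0.0444]
ledge right-front [[ 0.5423 -0.0072]
 [ 0.5888 -0.0084]
 [ 0.5433  0.0148]]
```

```bash
python3 -m crank '[[0.4,-0.03,0.038,0,-0.021],[0.4,-0.03,0.038,0,-0.021],[0.4,-0.03,0.038,0,-0.021],[0.4,-0.03,0.038,0,-0.021]]' 57; cat > q.py <<'E'
from pitch import *
import sys
np.set_printoptions(precision=4,suppress=True)
f=sys.argv[1];z=float(sys.argv[2])
s=get_state();print(s['position'],s['tool_rot'])
im=snap('wrist',f);h=cv2.cvtColor(im,cv2.COLOR_RGB2HSV)
teal=((abs(h[:,:,0].astype(int)-90)<14)&(h[:,:,1]>90)).astype(np.uint8)
g=cv2.cvtColor(im,cv2.COLOR_RGB2GRAY).astype(int)
for r in range(0,100,6):
    b=np.where(g[r,180:330]>208)[0]+180;t=np.where(teal[r,150:380])[0]+150
    print(r,(b.min(),b.max()) if len(b) else '',(t.min(),t[t<258].max() if (t<258).any() else '',t[t>=258].min() if (t>=258).any() else '',t.max()) if len(t) else '')
L=[];Q=[]
for r in range(40,120,5):
    b=np.where(g[r,180:330]>208)[0]+180; L.append((b.min()-.5,r));Q.append((b.max()+.5,r))
l=cast(f,L,z)[:,:2];q=cast(f,Q,z)[:,:2];m=(l+q)/2;p=np.polyfit(m[:,0],m[:,1],1)
print('blade yaw',np.degrees(np.arctan(p[0])),'mid@.5,.585',np.polyval(p,[.5,.585]),'width',np.linalg.norm(l-q,axis=1)[[0,-1]])
E
python3 q.py wrist9 .146
```

```text
time: 16.48
position: [0.4262, 0.0431, 0.1422]
tool_rot: [3.137, -0.176, 0.0]
ft_force: [0.4, -0.3, 0.1]
grip_width: 0.55
grip_force: 56.3
[0.4262 0.0431 0.1422] [ 3.1365 -0.1758  0.0001]
0 (np.int64(211), np.int64(274)) (np.int64(173), np.int64(207), np.int64(277), np.int64(305))
6 (np.int64(206), np.int64(282)) (np.int64(180), np.int64(203), np.int64(285), np.int64(306))
12 (np.int64(200), np.int64(286)) (np.int64(181), np.int64(197), np.int64(288), np.int64(306))
18 (np.int64(195), np.int64(287)) (np.int64(181), np.int64(192), np.int64(289), np.int64(307))
24 (np.int64(195), np.int64(287)) (np.int64(182), np.int64(193), np.int64(289), np.int64(307))
30 (np.int64(195), np.int64(288)) (np.int64(182), np.int64(193), np.int64(290), np.int64(308))
36 (np.int64(196), np.int64(289)) (np.int64(183), np.int64(193), np.int64(291), np.int64(309))
42 (np.int64(196), np.int64(289)) (np.int64(183), np.int64(194), np.int64(291), np.int64(309))
48 (np.int64(196), np.int64(290)) (np.int64(183), np.int64(194), np.int64(292), np.int64(310))
54 (np.int64(197), np.int64(290)) (np.int64(184), np.int64(195), '', np.int64(195))
60 (np.int64(197), np.int64(291)) (np.int64(184), np.int64(195), '', np.int64(195))
66 (np.int64(198), np.int64(292)) 
72 (np.int64(198), np.int64(292)) 
78 (np.int64(199), np.int64(293)) 
84 (np.int64(199), np.int64(293)) 
90 (np.int64(200), np.int64(294)) 
96 (np.int64(200), np.int64(294)) 
blade yaw -3.4699538863226294 mid@.5,.585 [0.042  0.0369] width [0.05   0.0429]
```

```bash
python3 - <<'E'
from pitch import *
np.set_printoptions(precision=4,suppress=True)
def F(px,z):
    p=cast('wrist9',px,z)[:,:2];return np.polyfit(p[:,0],p[:,1],1)
lr=list(range(12,49,6))
TL=F(list(zip([180.5,180.5,181.5,181.5,182.5,182.5,182.5],lr)),.08);TR=F(list(zip([306.5,307.5,307.5,308.5,309.5,309.5,310.5],lr)),.08)
br=list(range(24,97,6))
BL=F(list(zip(np.array([195,195,196,196,196,197,197,198,198,199,199,200,200])-.5,br)),.146);BR=F(list(zip(np.array([287,288,289,289,290,290,291,292,292,293,293,294,294])+.5,br)),.146)
for n,a,b in(('ledge',TL,TR),('blade',BL,BR)):
    print(n,np.degrees(np.arctan([a[0],b[0]])),[(np.polyval(a,x)+np.polyval(b,x))/2 for x in(.43,.5,.565,.59)],np.polyval(a,.565)-np.polyval(b,.565))
print('front edge',cast('wrist9',[(184,63),(310,51)],.08)[:,:2],'shoulders',cast('wrist9',[(195,17),(286.5,12)],.146)[:,:2])
print('teal kink (housing front?)',cast('wrist9',[(180,4)],.08),cast('wrist9',[(180,4)],.101))
E
```

```text
ledge [-1.8321 -1.2994] [np.float64(0.04328795059583953), np.float64(0.041374495173967046), np.float64(0.03959771513937117), np.float64(0.03891433820298814)] 0.09566062738671371
blade [-2.2846 -1.1026] [np.float64(0.0432416336881348), np.float64(0.041171686165626734), np.float64(0.03924959203758353), np.float64(0.03851032506525923)] 0.04929438281424775
front edge [[ 0.5448  0.0881]
 [ 0.5422 -0.0072]] shoulders [[0.5582 0.0636]
 [0.5543 0.0148]]
teal kink (housing front?) [[0.594  0.0866 0.08  ]] [[0.5857 0.0817 0.101 ]]
```

```bash
python3 -m crank '[[0.4,-0.01,0,-0.1,0],[0.4,-0.01,0,-0.2,0],[0.4,-0.01,0,-0.26,0],[0.4,-0.01,0,-0.26,0],[0.4,-0.01,0,-0.26,0]]' 57;python3 -m crank '[[0.4,0,0,-0.01,0],[0.4,0,0,-0.02,0],[0.4,0,0,-0.03,0],[0.4,0,0,-0.04,0],[0.4,0,0,-0.04,0]]' 57; python3 q.py wrist10 .086
```

```text
time: 17.15
position: [0.4246, 0.0432, 0.0908]
tool_rot: [-3.136, 0.177, -0.002]
ft_force: [-0.2, 0.3, -1.1]
grip_width: 0.554
grip_force: 56.3
time: 17.77
position: [0.4238, 0.0431, 0.082]
tool_rot: [3.136, -0.178, -0.001]
ft_force: [1.0, 0.1, -0.7]
grip_width: 0.55
grip_force: 56.3
[0.4238 0.0431 0.082 ] [ 3.1364 -0.1775 -0.0007]
0 (np.int64(211), np.int64(274)) (np.int64(155), np.int64(208), np.int64(277), np.int64(324))
6 (np.int64(206), np.int64(282)) (np.int64(155), np.int64(203), np.int64(285), np.int64(325))
12 (np.int64(200), np.int64(286)) (np.int64(156), np.int64(197), np.int64(288), np.int64(325))
18 (np.int64(195), np.int64(287)) (np.int64(156), np.int64(192), np.int64(289), np.int64(326))
24 (np.int64(195), np.int64(287)) (np.int64(156), np.int64(193), np.int64(290), np.int64(327))
30 (np.int64(195), np.int64(288)) (np.int64(157), np.int64(193), np.int64(290), np.int64(326))
36 (np.int64(196), np.int64(288)) (np.int64(157), np.int64(193), '', np.int64(193))
42 (np.int64(196), np.int64(289)) (np.int64(157), np.int64(192), '', np.int64(192))
48 (np.int64(197), np.int64(290)) 
54 (np.int64(197), np.int64(290)) 
60 (np.int64(197), np.int64(291)) 
66 (np.int64(198), np.int64(292)) 
72 (np.int64(198), np.int64(292)) 
78 (np.int64(199), np.int64(292)) 
84 (np.int64(199), np.int64(293)) 
90 (np.int64(200), np.int64(293)) 
96 (np.int64(200), np.int64(294)) 
blade yaw -4.39236439548127 mid@.5,.585 [0.0423 0.0358] width [0.0499 0.0412]
```

```bash
python3 -m crank '[[0.4,0.05,-0.001,0,0],[0.4,0.1,-0.003,0,0],[0.4,0.15,-0.004,0,0],[0.4,0.2,-0.006,0,0],[0.4,0.25,-0.007,0,0]]' 57
```

```text
time: 18.45
position: [0.4748, 0.0417, 0.0821]
tool_rot: [3.136, -0.178, -0.0]
ft_force: [0.3, 1.1, -1.5]
grip_width: 0.555
grip_force: 56.3
```

```bash
python3 -m crank '[[0.4,0.05,-0.001,0,0],[0.4,0.1,-0.003,0,0],[0.4,0.15,-0.004,0,0],[0.4,0.19,-0.006,0,0],[0.4,0.22,-0.007,0,0]]' 57;python3 -m crank '[[0.4,0.01,0,0,0],[0.4,0.02,0,0,0],[0.4,0.03,-0.001,0,0],[0.4,0.03,-0.001,0,0]]' 57
```

```text
time: 19.08
position: [0.5185, 0.0404, 0.0822]
tool_rot: [3.136, -0.178, -0.0]
ft_force: [0.2, 0.5, -0.4]
grip_width: 0.552
grip_force: 56.3
time: 19.58
position: [0.524, 0.0402, 0.0822]
tool_rot: [3.136, -0.178, -0.0]
ft_force: [0.7, -0.1, -1.0]
grip_width: 0.55
grip_force: 56.3
```

```bash
python3 -m crank '[[0.4,0.005,0,0,0],[0.4,0.01,0,0,0],[0.4,0.015,0,0,0],[0.4,0.015,0,0,0]]' 57;python3 -m crank '[[0.4,0.005,0,0,0],[0.4,0.01,0,0,0],[0.4,0.015,0,0,0],[0.4,0.015,0,0,0]]' 57
```

```text
time: 20.08
position: [0.5261, 0.0402, 0.0817]
tool_rot: [3.136, -0.177, -0.003]
ft_force: [-2.8, -0.0, -0.1]
grip_width: 0.553
grip_force: 56.3
time: 20.58
position: [0.5267, 0.0402, 0.0808]
tool_rot: [3.136, -0.177, -0.011]
ft_force: [-7.8, 0.5, -0.6]
grip_width: 0.553
grip_force: 56.3
```

```bash
python3 -m crank '[[0.4,-0.008,0,0,0],[0.4,-0.008,0,-0.007,0],[0.4,-0.008,0,-0.015,0],[0.4,-0.008,0,-0.015,0]]' 20;python3 -m crank '[[0.8,0,0,0,0],[0.8,0,0,0,0],[0.8,0,0,0,0]]' 10; python3 - <<'E'
from h import *
im=snap('wrist','wrist11');g=cv2.cvtColor(im,cv2.COLOR_RGB2GRAY)
E
```

```text
time: 21.08
position: [0.5272, 0.0398, 0.0786]
tool_rot: [3.136, -0.178, -0.004]
ft_force: [-4.6, -1.1, -0.2]
grip_width: 0.567
grip_force: 19.6
time: 21.45
position: [0.5296, 0.0403, 0.0799]
tool_rot: [-3.136, 0.177, -0.004]
ft_force: [0.0, 0.4, -0.0]
grip_width: 0.772
grip_force: 0.0
```

```bash
python3 -m crank '[[0.85,0,0,0.1,0],[0.85,0,0,0.3,0],[0.85,-0.1,0,0.5,0],[0.85,-0.3,0,0.5,0],[0.4,-0.45,0,0.5,0]]' 10;python3 -m crank '[[0,0,0,0,0],[0,0,0,0,0],[0,0,0,0,0]]' 10; python3 - <<'E'
from pitch import *
np.set_printoptions(precision=4,suppress=True)
im=snap('wrist','wrist12');g=cv2.cvtColor(im,cv2.COLOR_RGB2GRAY).astype(int)
h=cv2.cvtColor(im,cv2.COLOR_RGB2HSV);teal=((abs(h[:,:,0].astype(int)-90)<14)&(h[:,:,1]>90))
for r in range(40,260,8): print(r,' '.join('%d%s'%(x,'t' if t else '') for x,t in zip(g[r,180:340:6],teal[r,180:340:6])))
E
```

```text
time: 22.12
position: [0.4379, 0.0402, 0.18]
tool_rot: [-3.136, 0.177, -0.003]
ft_force: [-0.4, 0.1, 1.1]
grip_width: 0.802
grip_force: 0.0
time: 22.5
position: [0.4393, 0.0402, 0.1792]
tool_rot: [3.137, -0.178, 0.001]
ft_force: [0.4, 0.3, -0.1]
grip_width: 0.482
grip_force: 0.0
40 179 183 103t 106t 119t 114t 152 227 229 230 230 230 230 230 230 230 152t 129t 128t 127t 180 190 186 183 178 188 179
48 181 179 123t 125t 125t 127t 153t 230 230 230 230 230 230 230 231 230 169 130t 130t 127t 167 188 186 189 181 184 185
56 179 179 125t 125t 127t 128t 139t 230 230 230 230 231 230 231 230 231 193 132t 130t 129t 144t 188 190 191 188 184 186
64 185 186 132t 127t 128t 130t 130t 230 231 231 231 231 231 231 231 231 221 132t 132t 130t 129t 185 189 188 186 179 187
72 179 181 148 129t 130t 131t 131t 231 231 231 231 231 231 231 231 231 222 135t 134t 129t 126t 183 187 185 183 185 186
80 185 193 169 130t 132t 132t 121t 231 231 231 231 232 232 232 231 232 230 173 186 185 187 191 195 192 197 193 185
88 194 186 185 196 164 167 164 232 231 230 232 232 232 232 231 231 232 171 190 194 189 191 189 192 189 189 1
[... 1560 characters left out ...]
4
208 166 172 169 169 158 161 164 164 161 169 115 102 92 100 94 90 93 94 94 98 101 103 169 168 192 188 193
216 160 159 171 185 157 163 161 157 164 180 184 113 115 116 106 91 93 92 94 113 92 99 141 170 189 191 192
224 157 164 163 162 166 158 151 160 160 164 165 117 93 99 96 91 92 92 93 97 92 85 109 166 193 184 186
232 162 156 156 161 163 36 39 35 159 164 164 164 92 90 108 92 89 94 100 112 32 31 37 168 189 191 187
240 95 159 160 161 132 36 36 34 163 164 165 161 94 89 91 93 94 89 98 107 30 30 30 168 190 191 182
248 32 127 159 125 32 32 33 33 154 159 162 165 144 91 92 90 88 89 99 87 29 29 28 28 182 187 101
256 57 89 82 28 29 32 31 31 154 163 161 159 162 92 89 90 89 90 91 79 26 26 28 26 26 147 60
```

```bash
python3 - <<'E'
from pitch import *
np.set_printoptions(precision=4,suppress=True)
d=np.load('pics/wrist12.npz');g=cv2.cvtColor(d['im'],cv2.COLOR_RGB2GRAY).astype(int)
L=[];Q=[]
for r in range(50,104,6):
    b=np.where(g[r,205:300]>205)[0]+205;L.append((b.min()-.5,r));Q.append((b.max()+.5,r))
z=.083;l=cast('wrist12',L,z)[:,:2];q=cast('wrist12',Q,z)[:,:2]
fl,fq=np.polyfit(l[:,0],l[:,1],1),np.polyfit(q[:,0],q[:,1],1)
print(np.degrees(np.arctan([fl[0],fq[0]])),[(np.polyval(fl,x),np.polyval(fq,x)) for x in(.5,.56)])
c=g[136:160,268];rr=136+np.argmin(np.diff(c))+.5
c=g[136:160,236];r2=136+np.argmin(np.diff(c))+.5
e=cast('wrist12',[(236,r2),(268,rr)],z);print('end',e[:,:2],'tip x ~',e[:,0].mean()+.2*np.cos(.03))
fr=[np.where(np.diff(g[70:100,c_])>25)[0]+70 for c_ in(200,206,290,296)];print(fr)
E
```

```text
[-3.972  -3.8063] [(np.float64(0.06754217280623438), np.float64(0.017355046118463953)), (np.float64(0.0633760781179026), np.float64(0.013363185245046288))]
end [[0.4817 0.0572]
 [0.4802 0.029 ]] tip x ~ 0.6808930079888387
[array([83]), array([], dtype=int64), array([75]), array([74, 75])]
```

```bash
python3 -c "
from bench import *
print(close_job())"
```

```text
the job is handed in; nothing more can be done
None
```

The job is handed in at about 22.5 s of the 72 s limit. By the last wrist picture the blade lies level in the tester's slot and let go, its point about 92 mm behind the mouth, at the stop, and about 2° off the slot's line; no verdict came back.

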